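# Seat a sharps-container lid and hold its flap open

## Robot

A 6-joint arm with a two-finger parallel gripper is mounted at the origin on the work surface. World frame = base frame: x ahead of the robot, y to its left, z up, the work surface at z = 0. Lengths are in mm, angles in rad, forces in N, time in s.
With the tool pointing down it reaches from about 275 to 975 mm from the base axis. Payload 8.4 kg.
Tool frame: the origin (TCP) lies at the very end of the fingers, on their centre line; the grasp point (between the pads) lies 19 mm behind it; z points along the fingers, y is the direction in which the jaws open and shut (so a half turn about z gives the same grasp; the last joint's range is limited). The gripper opens to 92 mm and grips with 3 to 60 N. Pads are 20 mm wide; open, the fingers measure 128 mm over their backs; the gripper's body (75 mm by 189 mm) begins 69 mm behind the grasp point.
Start: joints at [1.247, 0.353, 1.633, -0, 1.155, -0.002], TCP at [197.67, 592.92, 214.583] pointing down, gripper open.
Joint ranges: [-2.63, 2.63], [-0.92, 2.1], [0.06, 2.66], [-1.3, 4.44], [0, 2.69], [-3.02, 3.02]. Speed limits (rad/s): [2.22, 2.22, 2.79, 3.14, 3.14, 3.14].

## Interface

Orientations are given as a unit quaternion [w, x, y, z].
In Python, from rig import env, hand, kin, telemetry, imaging, job gives the robot as it stands. Calls block until the motion is done:
- env.reach(position, orientation): joint-space move of the TCP to a pose.
- env.movel(position, max_speed=150, attitude=None, stop_force=None): straight line of the TCP; attitude=None keeps the orientation; max_speed is the mean speed in mm/s. With stop_force (N) it stops when the force on the tool has changed by that much, and returns True; else False.
- env.move_joints(angles): joint-space move.
- hand.set_gripper(opening, newtons=None): opening from 0.0 (shut) to 1.0 (fully open); newtons is the grip in N (None keeps the last); returns when the fingers have stopped.
- env.sleep(seconds).
- kin.solve_ik(position, orientation): joint angles nearest the present ones, or None.
- telemetry.read_state(): the state.
- imaging.read_camera(name): name is "scene" or "top"; returns a dict with "pixels" (384x512x3 uint8, red, green, blue), "range_z" (384x512 float32, mm along the optical axis (not along the pixel's ray), 0 where there is no reading), "fx", "fy", "cx", "cy" (pixels), "k1" (the pictures are not rectified: a ray, as slopes to the right and down, at radius r is drawn at 1 + k1 r^2 times it, then the intrinsics apply), "R" (3x3) and "t" (3): a world point X has camera coordinates R X + t. Camera axes: x right, y down, z forward; pixel columns grow to the right and rows downward; lengths in mm; the calibration is good to about 2 mm. A picture is of the moment at which its call begins.
A pose or a line that the arm cannot do raises env.IKError and nothing moves.
- job.close_job(): hands the job in, once; it reports no verdict.
The state is a dict: "time": time; "joint_positions": joint angles; "qd": joint speeds; "joint_torque": joint torques, N m; "tool_pos": TCP position; "eef_rot": TCP orientation; "contact_force": force on the tool from outside, world axes, zero at the start; "moment": the same for the moment, N m; "grip_width": opening from 0.0 (shut) to 1.0 (fully open).
Only numpy, scipy, OpenCV 4.12 (cv2) and the standard library are available. Lean on these libraries where they do the work, as an engineer would, in place of code of your own. Each camera call takes 0.05 s, during which the arm holds its last target.

## Task

This sharps container has just been fitted and its lid is only loosely on: press both ends of the lid down until they are fully home. Then take the sprung flap by its lift tab, raise it to 60 degrees from shut and finish while still holding it there, so that I can drop the used lancets in; the lid has to stay seated and the other things on the bench stay where they are.

Things in the scene. Friction and masses are not known exactly. Their poses are not given: they have to be found in the camera images.
- sharps_bin: Sharps container: red box, 142 mm (its x) by 212 mm (its y), 140 mm tall, in a steel bracket fixed to the bench: it does not move. Origin under its centre at bench height. The flap's tab stands out to its +x side (away from the robot at yaw 0), the hinge line runs along y near its -x side. Light grey push-on lid, 154 by 224 mm, white flap; lid top is 150 mm above the bench when seated.
- press_left (a point): Point on the lid's flat upper face, middle of the moulded press area (50 by 41 mm) at the container's +y end, 88 mm from the middle of the lid. Moves with the lid.
- press_right (a point): The same at the container's -y end.
- lid_left (a joint): How far the +y end of the lid is raised: rad about an axis at the opposite end; 0 = seated against its stop, 0.05 at most; that end stands up by 210 mm times this value. Tight fit: about 10 N pressing down in the end's press area moves it, it stays where it is left, and the stop at 0 is hard.
- lid_right (a joint): The same for the -y end of the lid.
- flap (a joint): Angle of the flap in the lid, rad: 0 = shut (flat on the lid), 1.047 = 60 degrees, 1.75 at most. A spring and its weight shut it when let go (about 1 N at the tab holds it). The hinge runs freely.
- flap_hinge (a point): Middle of the flap's hinge line, 154 mm above the bench with the lid seated. Its y axis is the hinge line, its x axis points along the flap towards the tab and turns with the flap.
- flap_tab (a point): Gripping point of the flap's lift tab, 155 mm from the hinge line: a flat tongue 40 mm wide (along the hinge line), 8 mm thick, ending 17 mm beyond this point. The lid's edge is 22 mm, the flap's broad part (112 mm wide) 37 mm behind it; beside and below it is free space. Pinch its two side faces from above; it turns between the fingers as it is raised. Axes as flap_hinge.
- slide_box_center (a point): Centre of a closed dark slide box, 100 x 88 x 34 mm: a bystander, leave it alone.
- stain_bottle_center (a point): Centre (52 mm up) of an amber stain bottle, 48 mm across and 105 mm tall: a bystander, leave it alone.
- tube_rack_center (a point): Centre (42 mm up) of a grey tube rack with capped tubes, 60 x 134 x 84 mm: a bystander, leave it alone.

How it is judged (in metres and radians):
On the way, in this order (a step that is already met when the one before it is completed fails the run):
1. both ends of the lid are pressed home while the flap is still shut (value of joint each of lid_left, lid_right below 0.008 rad and value of joint flap below 0.2 rad), for 0.2 s.
2. the flap is held at 60 degrees by the fingers (value of joint flap between 0.907 and 1.187 rad and contact force between the fingers and flap above 0.3 N), for 0.3 s.
At the end, for the whole second after the job is handed in: The fingers are holding the flap still at 60 degrees from shut (within 8 degrees), and both ends of the lid are home (raised less than 1.7 mm) (all of step 2 and velocity of joint flap between -0.1 and 0.1 rad/s and value of joint each of lid_left, lid_right below 0.008 rad); the arm keeps its last pose, push and grip.
It fails at once if a bystander is moved by more than 20 mm (distance of any of slide_box_center, stain_bottle_center, tube_rack_center from where it was at the start of the episode above 0.02 m).
It also fails if it takes over 51 s, if anything falls off the work surface, if the arm or the gripper's body presses on something with over 40 N, if the wrist force passes 120 N, or if a joint passes its speed limit or range.

## Working session

There is one attempt and no reset: what is moved stays moved. The work goes in short steps, each a Python script; the robot and the scene stay as the last script left them, time stands still between calls to the robot, and variables do not carry over. Pictures are saved under pics/ and viewed, and the job is handed in when it is done.

```bash
ls; mkdir -p pics
python3 - <<'E'
from rig import env, hand, kin, telemetry, imaging, job
import cv2, numpy as np, pickle
for n in ("scene","top"):
    c=imaging.read_camera(n); pickle.dump(c,open(f'{n}0.pkl','wb'))
    cv2.imwrite(f'pics/{n}0.png',c["pixels"][:,:,::-1])
    print(n,{k:c[k] for k in("fx","fy","cx","cy","k1","R","t")},(c["range_z"]>0).mean())
s=telemetry.read_state();print(s)
E
```

```text
pics
scene {'fx': 462.084977725178, 'fy': 462.084977725178, 'cx': 255.26764621646845, 'cy': 189.09151687238432, 'k1': -0.14952947239392392, 'R': array([[ 0.84409376,  0.53605316, -0.01235823],
       [ 0.43988513, -0.70547444, -0.55570395],
       [-0.30660528,  0.46363004, -0.83128839]]), 't': array([-516.72413755, -199.53915725, 1491.85892912])} 0.9959971110026041
top {'fx': 398.6551606185776, 'fy': 398.6551606185776, 'cx': 261.14435299529316, 'cy': 198.5307265167818, 'k1': -0.06379238369302456, 'R': array([[ 2.25187428e-02, -9.99746340e-01,  4.01349139e-04],
       [-9.95225788e-01, -2.24550500e-02, -9.49810595e-02],
       [ 9.49659790e-02,  1.73942103e-03, -9.95478999e-01]]), 't': array([   5.92270416,  613.1527125 , 1420.44151762])} 0.9961140950520834
{'time': 0.1, 'joint_positions': array([ 1.24663112e+00,  3.53564276e-01,  1.63406887e+00, -2.04354079e-05,
        1.15519625e+00, -2.40849371e-03]), 'qd': array([ 6.64707279e-04, -2.76163137e-03, -1.25183155e-03, -2.46439242e-04,
        4.56447525e-05,  1.13889775e-03]), 'joint_torque': array([ 7.33435245e-04, -5.94905126e+01, -3.34930623e+01,  6.98236492e-02,
        1.84483803e-02,  5.31871880e-07]), 'tool_pos': array([197.51365678, 592.49420936, 213.94399455]), 'eef_rot': array([-9.13033536e-05,  1.60181175e-01,  9.87087437e-01, -6.11668756e-04]), 'contact_force': array([-0.58059023, -0.56105688,  0.98613853]), 'moment': array([ 0.02043708, -0.01787086,  0.02997868]), 'grip_width': 0.9996928981946224}
```

View pics/scene0.png

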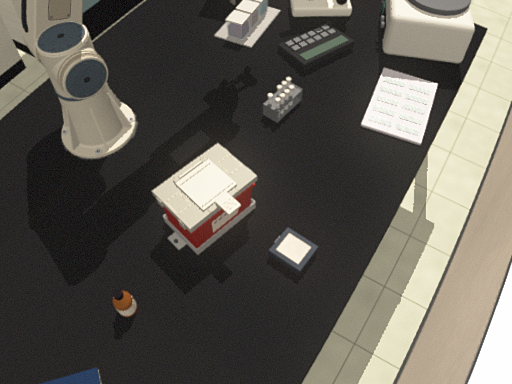

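View pics/top0.png

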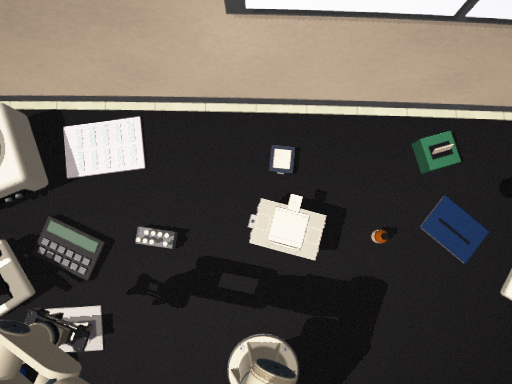

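The top view shows the container at about (288,228), with its tab at (296,202) pointing away from the robot. The slide box is at (282,159), the bottle at (380,237) and the rack at (156,238). Next I'll measure the lid from the depth data.

```bash
cat > h.py <<'E'
import numpy as np, cv2
def cloud(c):
    h,w=c["range_z"].shape
    K=np.array([[c["fx"],0,c["cx"]],[0,c["fy"],c["cy"]],[0,0,1.]])
    u,v=np.meshgrid(np.arange(w),np.arange(h))
    p=np.stack([u.ravel(),v.ravel()],1).astype(np.float64)[:,None]
    n=cv2.undistortPoints(p,K,np.array([c["k1"],0,0,0,0.]),None,None)[:,0] # ideal slopes
    z=c["range_z"].ravel().astype(float)
    C=np.c_[n*z[:,None],z]
    X=(C-c["t"])@c["R"]
    return X.reshape(h,w,3)
def lid(c,lo=100,hi=190,x0=250,x1=700,y0=-300,y1=150):
    X=cloud(c); P=c["pixels"].astype(int)
    m=(X[...,2]>lo)&(X[...,2]<hi)&(X[...,0]>x0)&(X[...,0]<x1)&(X[...,1]>y0)&(X[...,1]<y1)
    m&=(P.max(2)-P.min(2)<60)&(P.min(2)>90)
    return X,m
E
python3 - <<'E'
import pickle
from h import *
for n in("top","scene"):
    c=pickle.load(open(n+'0.pkl','rb')); X,m=lid(c)
    nb,lab,st,ct=cv2.connectedComponentsWithStats(m.astype(np.uint8)); 
    i=1+st[1:,4].argmax(); m=lab==i; Q=X[m]; print(n,st[i],Q.min(0),Q.max(0))
    r=cv2.minAreaRect(Q[:,:2].astype(np.float32)); print(r)
    mm=cv2.morphologyEx(m.astype(np.uint8),cv2.MORPH_OPEN,np.ones((25,25)) if n=="top" else np.ones((25,25)))
    r=cv2.minAreaRect(X[mm>0][:,:2].astype(np.float32)); print('open',r,np.percentile(Q[:,2],[5,25,50,75,95]))
    np.save(n+'m.npy',m)
    b=c["pixels"][:,:,::-1].copy(); x,y,w,h=st[i][:4]; s=np.s_[y-15:y+h+25,x-15:x+w+15]
    bb=b[s].copy(); b[m]=(b[m]*.5+[0,120,0]).astype(np.uint8)
    cv2.imwrite(f'pics/{n}c.png',cv2.resize(np.hstack([bb,b[s]]),None,fx=3,fy=3,interpolation=0))
E
```

```text
top [ 250  194   77   67 3334] [ 402.15192981 -195.88879505  137.45786009] [617.30483318  53.37827193 173.30363452]
((521.8272705078125, -75.15882873535156), (229.1584014892578, 192.72027587890625), 76.2351303100586)
open ((527.732421875, -34.30994415283203), (105.74967956542969, 118.51567077636719), 1.2632787227630615) [154.32182421 157.63347783 160.41178145 163.80450991 167.65063947]
scene [ 152  144  105   88 4858] [ 403.06920341 -196.4166126   100.92615002] [622.08381179  54.18757507 171.99720866]
((523.5623779296875, -75.91055297851562), (231.9263458251953, 197.4904327392578), 75.81398010253906)
open ((528.47119140625, -48.05804443359375), (124.26526641845703, 144.68907165527344), 33.3437614440918) [153.54469863 157.2198617  159.76533154 163.5560436  166.80883961]
```

View pics/topc.png

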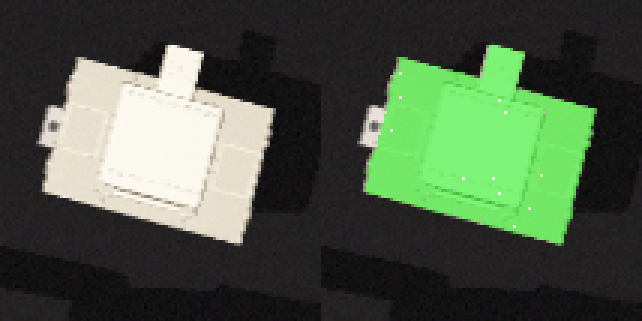

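View pics/scenec.png

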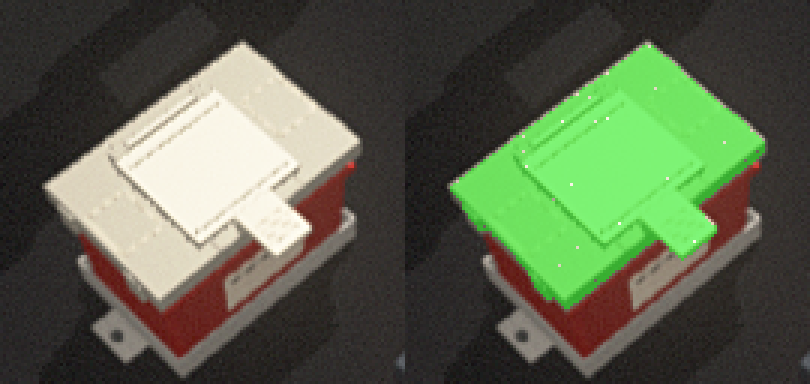

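```bash
cat >> h.py <<'E'
def analyse(c,n):
    X,m=lid(c)
    nb,lab,st,ct=cv2.connectedComponentsWithStats(m.astype(np.uint8)); m=lab==1+st[1:,4].argmax()
    Q=X[m]; Q=Q[Q[:,2]>146]
    # remove tab via opening on bench-plane raster
    g=np.zeros((300,300),np.uint8); ij=np.round((Q[:,:2]-[380,-220])).astype(int); ij=np.clip(ij,0,299)
    g[ij[:,0],ij[:,1]]=1
    g=cv2.morphologyEx(g,cv2.MORPH_CLOSE,cv2.getStructuringElement(2,(11,11)))
    o=cv2.morphologyEx(g,cv2.MORPH_OPEN,cv2.getStructuringElement(2,(61,61)))
    k=max(cv2.findContours(o,0,1)[0],key=cv2.contourArea)[:,0,::-1].astype(np.float32)+[380,-220]
    (cx,cy),sz,a=cv2.minAreaRect(k.astype(np.float32))
    yaw=(a+45)%90-45
    th=np.radians(yaw); R=np.array([[np.cos(th),-np.sin(th)],[np.sin(th),np.cos(th)]])
    L=(Q[:,:2]-[cx,cy])@R
    print(n,'c',cx,cy,'size',sz,'yaw',yaw)
    e=np.abs(L[:,1])>65
    for s in(1,-1):
        k=(np.abs(L[:,0])<60)&(s*L[:,1]>65)&(s*L[:,1]<107)
        print(' end',s,'z',np.median(Q[k,2]),k.sum(),'z by 10mm',[round(float(np.median(Q[k&(np.abs(s*L[:,1]-d)<5),2])),1) for d in(70,80,90,100)])
    t=L[:,0]>85
    print(' tab',t.sum(),'y',L[t,1].min(),L[t,1].max(),'xmax',L[t,0].max(),'z',np.median(Q[t,2]))
    f=(np.abs(L[:,1])<50)&(np.abs(L[:,0])<60)
    print(' flap z',np.median(Q[f,2]), 'x ext',L[e,0].min(),L[e,0].max(),'y ext',L[:,1].min(),L[:,1].max())
    tb=Q[t,:2].mean(0); print(' tab mean xy',tb)
    return np.array([cx,cy]),th
E
python3 - <<'E'
import pickle
from h import *
for n in("top","scene"): analyse(pickle.load(open(n+'0.pkl','rb')),n)
E
```

```text
top c 507.6627502441406 -71.16343688964844 size (225.42662048339844, 161.03060913085938) yaw -13.284866333007812
 end 1 z 158.10268962691634 460 z by 10mm [157.9, 158.0, 158.1, 158.2]
 end -1 z 158.14199977583854 464 z by 10mm [158.2, 157.9, 158.6, 158.3]
 tab 95 y -20.572612368757945 18.565287065350184 xmax 111.02742823720793 z 166.0333274724984
 flap z 163.82386567176314 x ext -82.57155577399001 72.57659684479289 y ext -115.1787793439249 114.20217045569471
 tab mean xy [602.92052431 -94.92460921]
scene c 511.376953125 -73.30941772460938 size (227.61151123046875, 165.9854278564453) yaw -13.781600952148438
 end 1 z 157.81888946312023 598 z by 10mm [157.6, 158.0, 157.6, 157.8]
 end -1 z 157.94197826228 682 z by 10mm [157.7, 157.8, 157.4, 158.4]
 tab 163 y -19.581228408261378 20.71423763873568 xmax 111.1586221868323 z 166.23589821803301
 flap z 163.60448900039174 x ext -85.59899041255423 72.78313811787625 y ext -115.17546964776162 116.74764209872187
 tab mean xy [607.16167883 -96.29921007]
```

Both ends stand about 8 mm high. The container is centred near (503.5, -70.5) with yaw about -13.6°. I'll press each end with the jaws shut and aligned along the lid's x axis.

```bash
cat > geo.py <<'E'
import numpy as np
C=np.array([503.5,-70.5]); YAW=np.radians(-13.6)
ex=np.array([np.cos(YAW),np.sin(YAW)]); ey=np.array([-ex[1],ex[0]])
def q(phi):
    a=(phi+np.pi/2)/2; return [0.,float(np.cos(a)),float(np.sin(a)),0.]
def W(x,y,z): return [*(C+x*ex+y*ey).tolist(),float(z)]
E
python3 - <<'E'
from rig import env, hand, kin, telemetry, imaging, job
from geo import *
S=telemetry.read_state
hand.set_gripper(0.0,20)
p=S()["tool_pos"]; env.movel([p[0],p[1],280],200)
env.reach(W(0,88,230),q(YAW)); print(S()["time"],S()["joint_positions"],S()["tool_pos"],S()["contact_force"])
for y in(88,-88):
    env.movel(W(0,y,185),150)
    r=env.movel(W(0,y,140),25,stop_force=35); s=S(); print(y,r,s["tool_pos"],s["contact_force"],s["time"])
    env.sleep(.2); s=S(); print(s["tool_pos"],s["contact_force"])
    env.movel(W(0,y,200),150)
import pickle,cv2
from h import *
for n in("top","scene"):
    c=imaging.read_camera(n); analyse(c,n); pickle.dump(c,open(n+'1.pkl','wb')); cv2.imwrite(f'pics/{n}1.png',c["pixels"][:,:,::-1])
print(S()["time"])
E
```

```text
4.2917 [2.70170403e-02 1.80827829e-01 1.82984255e+00 1.78122219e-04
 1.13080855e+00 2.63091230e-01] [524.31119096  15.72727245 230.02256262] [-0.8825933  -0.02571158 -0.12359703]
88 True [524.63085807  15.51658684 149.62404466] [-5.13935098  0.72320298 15.93497462] 6.1
[524.62825982  15.50997476 149.70078959] [-5.51826687  0.42432067 14.20967558]
-88 True [ 483.0214817  -156.67090481  148.79933821] [-5.64809657  0.52519266 15.64804222] 9.5
[ 482.9663887  -156.6299815   148.84402978] [-5.85478644  1.4223463  14.86740871]
top c 512.2913208007812 -48.03801727294922 size (176.36581420898438, 160.0160369873047) yaw -12.875
 end 1 z 150.07162958715065 244 z by 10mm [150.1, 150.1, 149.6, nan]
 end -1 z 154.78714645838198 245 z by 10mm [156.5, 154.0, 151.4, nan]
 tab 96 y -44.713376881693755 -5.068544045781618 xmax 112.10411106615092 z 159.09377523423865
 flap z 155.32322440618017 x ext -81.2292487977896 74.2075578085654 y ext -95.91120346638725 90.3114547012542
 tab mean xy [602.70664639 -94.14658103]
scene c 513.6798706054688 -73.0015640258789 size (230.10914611816406, 156.15966796875) yaw -6.8427734375
 end 1 z 149.99115501396585 573 z by 10mm [150.1, 149.7, 150.0, 150.1]
 end -1 z 150.339098653591 608 z by 10mm [150.2, 149.8, 150.5, 151.0]
 tab 145 y -31.404635713597013 9.827347332494867 xmax 108.1858149339502 z 158.39399068242705
 flap z 155.82238224981137 x ext -97.36027012818788 80.97770548518785 y ext -117.80644459906124 120.63288797408971
 tab mean xy [608.41583066 -96.37698702]
10.3
  return _methods._mean(a, axis=axis, dtype=dtype,
  ret = ret.dtype.type(ret / rcount)
```

Run:
```python
import pickle
from h import *
from geo import *
for n in("top1","scene1","top0","scene0"):
    c=pickle.load(open(n+'.pkl','rb')); X,m=lid(c); Q=X[m]; L=np.c_[(Q[:,:2]-C)@ex,(Q[:,:2]-C)@ey]
    print(n,[(d,round(float(np.median(Q[k,2])),1),int(k.sum())) for d in(-105,-95,-85,-75,-65,65,75,85,95,105) if (k:=(abs(L[:,1]-d)<5)&(abs(L[:,0]+45)<28)).sum()>5])
    k=(L[:,0]>85)&(Q[:,2]<175); print(' tab',np.median(Q[k],0),'tip',np.percentile(L[k,0],98),'y',np.percentile(L[k,1],[1,99]))
```

```text
top1 [(-65, 149.6, 25), (65, 151.2, 51), (75, 150.7, 52), (85, 150.5, 52), (95, 150.3, 50), (105, 150.0, 51)]
 tab [601.25578044 -92.79842084 159.11700863] tip 114.20971207750107 y [-19.19415687  19.22744638]
scene1 [(-105, 149.4, 69), (-95, 150.1, 69), (-85, 149.9, 61), (-75, 148.8, 6), (65, 150.0, 60), (75, 149.5, 62), (85, 149.8, 63), (95, 150.1, 61), (105, 150.1, 62)]
 tab [603.5164618  -96.0555807  158.42534367] tip 118.20113709759183 y [-19.78003941  20.00451968]
top0 [(-105, 158.4, 54), (-95, 158.7, 50), (-85, 158.1, 51), (-75, 158.2, 54), (-65, 157.3, 50), (65, 157.9, 51), (75, 158.6, 52), (85, 158.6, 52), (95, 157.6, 52), (105, 157.9, 52)]
 tab [600.87216127 -95.12248048 166.09074394] tip 114.7728204930862 y [-19.47793142  19.24546438]
scene0 [(-105, 157.4, 72), (-95, 157.7, 75), (-85, 157.1, 68), (-75, 157.8, 72), (-65, 157.7, 70), (65, 158.0, 63), (75, 157.7, 65), (85, 157.9, 60), (95, 157.8, 61), (105, 158.2, 57)]
 tab [603.38008971 -95.43719484 166.24356654] tip 118.76003460023173 y [-20.01707288  19.38515752]
```

View pics/scene1.png

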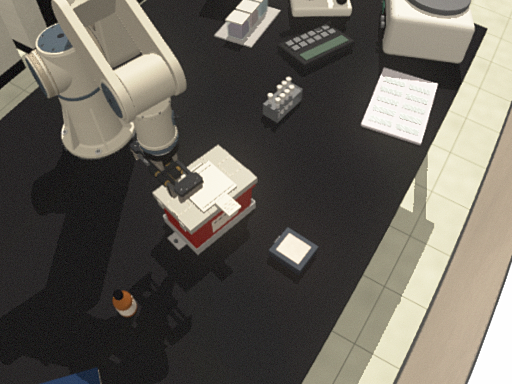

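The picture shows the lid flat, with both ends at about 150 mm in the depth data. The gripper is at (185,185), and the tab at (230,205) is centred in my frame with its tip at local x = 116. Next I'll pinch the tab.

Run:
```python
from rig import env, hand, kin, telemetry, imaging, job
from geo import *
import cv2
S=telemetry.read_state
p=S()["tool_pos"]; env.movel([p[0],p[1],250],200)
best=None
for s in(1,-1):
    Q=q(YAW+s*np.pi/2); j=kin.solve_ik(W(99,0,240),Q); print(s,j)
    if j is not None and (best is None or abs(j[5])<abs(best[1][5])): best=(Q,j)
Q=best[0]
hand.set_gripper(0.75,5)
env.reach(W(99,0,240),Q)
env.movel(W(99,0,190),150)
print(env.movel(W(99,0,135),60,stop_force=12)); s=S();print(s["tool_pos"],s["contact_force"])
hand.set_gripper(0.0,5); s=S(); print(s["grip_width"]*92,s["tool_pos"],s["contact_force"],s["time"])
for n in("top","scene"):
    cv2.imwrite(f'pics/{n}2.png',cv2.resize(imaging.read_camera(n)["pixels"][130:280,130:350,::-1],None,fx=3,fy=3))
```

```text
1 [-1.57585338e-01  3.02521339e-01  1.64651694e+00 -4.44089210e-16
  1.19255437e+00 -1.49101689e+00]
-1 [-1.57585338e-01  3.02521339e-01  1.64651694e+00 -4.44089210e-16
  1.19255437e+00  1.65057577e+00]
False
[600.03163673 -93.82827424 135.36418075] [-0.72486978  0.27415787  0.72964283]
40.14466325312765 [599.9384082  -93.38653523 135.09228899] [0.30675954 3.26518632 1.11143314] 15.15
```

View pics/scene2.png

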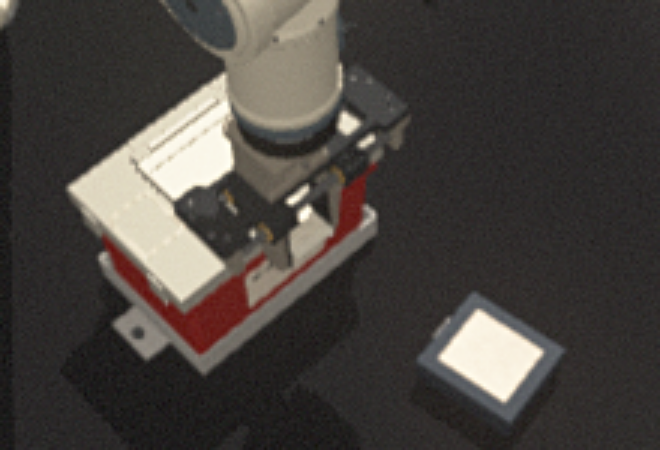

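The jaws closed on 40.1 mm, which is the tab's width. Now I'll raise it along the arc, watching the forces.

Run:
```python
from rig import env, hand, kin, telemetry, imaging, job
from geo import *
import cv2,pickle
S=telemetry.read_state
for d in range(6,61,6):
    a=np.radians(d); env.movel(W(-56+155*np.cos(a),0,135+155*np.sin(a)),60)
    s=S(); print(d,s["tool_pos"].round(1),s["contact_force"].round(1),round(s["grip_width"]*92,1),round(s["time"],2))
    if np.linalg.norm(s["contact_force"])>15: break
for n in("top","scene"):
    c=imaging.read_camera(n); pickle.dump(c,open(n+'3.pkl','wb'))
    cv2.imwrite(f'pics/{n}3.png',cv2.resize(c["pixels"][110:280,130:350,::-1],None,fx=3,fy=3))
```

```text
6 [598.8 -93.2 151.5] [ 0.6  5.1 -0.4] 39.9 15.67
12 [596.3 -92.6 167.2] [ 0.4  5.6 -0.6] 39.9 16.08
18 [592.1 -91.6 182.9] [ 1.   5.5 -0.3] 40.4 16.5
24 [586.4 -90.3 198. ] [-0.1  5.5 -1.2] 39.9 16.92
30 [579.3 -88.5 212.4] [ 1.   4.7 -0.9] 40.3 17.33
36 [570.6 -86.4 226. ] [ 0.8  5.9 -0.3] 40.2 17.75
42 [560.8 -84.  238.7] [ 0.7  5.1 -0.4] 39.9 18.17
48 [549.6 -81.3 250.1] [0.5 5.1 0.9] 40.0 18.58
54 [537.4 -78.3 260.4] [ 1.5  5.5 -0.9] 40.0 19.0
60 [524.2 -75.1 269.2] [ 1.3  5.1 -0.3] 40.3 19.42
```

View pics/scene3.png

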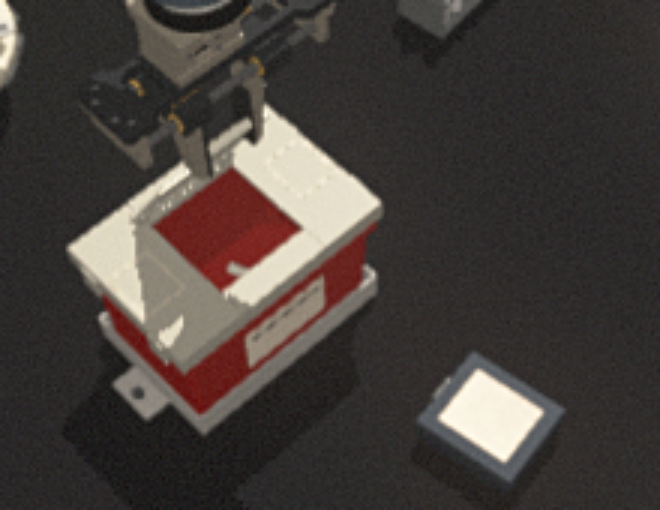

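Run:
```python
import pickle
from h import *
from geo import *
for n in("top3","scene3"):
    c=pickle.load(open(n+'.pkl','rb')); X=cloud(c); P=c["pixels"].astype(int)
    m=(P.max(2)-P.min(2)<60)&(P.min(2)>90)&(np.abs(X[...,0]-500)<200)&(np.abs(X[...,1]+70)<200)&(X[...,2]>100)
    Q=X[m]; L=np.c_[(Q[:,:2]-C)@ex,(Q[:,:2]-C)@ey,Q[:,2]]
    print(n,[(d,round(float(np.median(Q[k,2])),1),int(k.sum())) for d in(-105,-95,-85,-75,-65,65,75,85,95,105) if (k:=(abs(L[:,1]-d)<5)&(abs(L[:,0]-0)<70)&(abs(L[:,2]-150)<20)).sum()>5])
    k=(abs(L[:,1])<54)&(L[:,2]>170)&(L[:,2]<262)&(abs((L[:,2]-154)-np.tan(np.pi/3)*(L[:,0]+56))<50)
    if k.sum()>10:
        A=L[k]; v=np.linalg.svd(A[:,[0,2]]-A[:,[0,2]].mean(0))[2][0]; print(k.sum(),'angle',np.degrees(np.arctan2(v[1],v[0])), A.min(0),A.max(0))
        print(np.degrees(np.median(np.arctan2(A[:,2]-154,A[:,0]+56))))
```

```text
top3 [(-105, 150.1, 58), (-95, 150.6, 57), (-85, 150.2, 60), (-75, 150.4, 56), (-65, 149.9, 51), (65, 150.2, 65), (75, 151.3, 60), (85, 150.3, 60), (95, 150.9, 77), (105, 150.1, 126)]
278 angle -121.48531449245269 [-51.87452489 -53.40352775 170.38663944] [-10.73223079  53.8786531  233.7425685 ]
62.10492304899252
scene3 [(-105, 150.7, 190), (-95, 150.5, 195), (-85, 150.3, 183), (-75, 149.9, 181), (-65, 150.1, 190), (65, 150.5, 151), (75, 150.4, 140), (85, 150.2, 141), (95, 150.7, 148), (105, 150.4, 151)]
82 angle -119.93578658481962 [-49.10618897 -53.57897582 170.64841291] [ 13.47752438  53.04546758 261.18045923]
57.18530492055826
```

The scene view shows the flap raised and the opening clear at (225,220), with the tab held between the fingers at (225,150). The flap measures about 58–60° and both lid ends are at about 150 mm. I'll let it settle, check the bystanders and hand in.

Run:
```python
from rig import env, hand, kin, telemetry, imaging, job
import pickle,numpy as np
env.sleep(0.6); s=telemetry.read_state(); print(s["time"],s["grip_width"]*92,s["contact_force"],abs(s["qd"]).max())
a=pickle.load(open('top0.pkl','rb'))["pixels"].astype(int); b=imaging.read_camera("top")["pixels"].astype(int)
for n,(x,y) in dict(slide=(282,159),rack=(156,238),bottle=(380,237)).items():
    w=np.s_[y-20:y+20,x-24:x+24]; print(n,abs(a[w]-b[w]).mean())
job.close_job()
```

```text
20.1167 39.615928771745814 [ 0.77999221  5.04694815 -0.27764073] 0.0022348312414400225
slide 2.3743055555555554
rack 2.423611111111111
bottle 6.806076388888889
the job is handed in; nothing more can be done
```

I pressed both ends of the lid home, then raised the flap by its tab to about 60° and handed the job in at about 20 s, still holding it.

- **Lid:** both ends measured about 150–151 mm in both cameras with the flap raised. That is the seated height; they started at about 158 mm.
- **Flap:** direct plane fits gave 58.5° (top) and 60.1° (scene). A cruder estimate from the assumed hinge point gave 62° and 57°. All are within the 8° allowed.
- **Hold:** the fingers read 39.6 mm across the 40 mm tab at 5 N grip, and the arm was still. A steady sideways force of about 5 N remained on the tool, probably because the grasp was slightly off centre.
- **Bystanders:** nothing came near them. The slide box and tube rack look the same as at the start. The bottle's patch of the picture changed a little more (6.8 grey levels against 2.4). I think that is the arm's shadow, but I did not measure the bottle's position again.

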